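# Sieve the nuts from the egg-tray rollers

## Robot

A 6-joint arm with a two-finger parallel gripper is mounted at the origin on the work surface. World frame = base frame: x ahead of the robot, y to its left, z up, the work surface at z = 0. Lengths are in m, angles in rad, forces in N, time in s.
With the tool pointing down it reaches from about 0.275 to 0.725 m from the base axis. Payload 15.9 kg.
Tool frame: the origin (TCP) lies on the front face of the gripper's body, between the roots of the fingers; the fingertips stand 73 mm ahead of it and the grasp point (between the pads) lies 54 mm ahead of it (arm.hold_point_z is the distance from the TCP to the grasp point, in m); z points along the fingers, y is the direction in which the jaws open and shut (so a half turn about z gives the same grasp; the last joint's range is limited). The gripper opens to 85 mm and grips with 20 to 120 N. Pads are 22 mm wide; open, the fingers measure 114 mm over their backs; the gripper's body (76 mm by 85 mm) begins 54 mm behind the grasp point. The pads swing forward as they close: fully open they stand 13 mm farther back than shut.
Start: joints at [1.145, 0.213, -0.034, 1.323, 0, 1.571], TCP at [0.207, 0.455, 0.304] pointing down, gripper open.
Joint ranges: [-2.98, 2.98], [-0.74, 1.72], [-1.14, 1.35], [-2.1, 2.04], [-1.57, 1.44], [-3.14, 3.14]. Speed limits (rad/s): [1.89, 1.89, 2.39, 2.57, 3.14, 3.14].

## Interface

Orientations are given as a unit quaternion [x, y, z, w].
In Python, from bench import arm gives the robot as it stands. Calls block until the motion is done:
- arm.move_ptp(position, orientation): joint-space move of the TCP to a pose.
- arm.line_to(position, orientation=None, velocity=0.15): straight line of the TCP; orientation=None keeps the orientation; velocity is the mean speed in m/s.
- arm.move_joints(angles): joint-space move.
- arm.set_gripper(opening, f_grip=None): finger opening in m; f_grip is the grip in N (None keeps the last); returns when the fingers have stopped.
- arm.hold(seconds).
- arm.ik(position, orientation): joint angles nearest the present ones, or None.
- arm.read_state(): the state.
- arm.get_image(name): name is "scene" or "top" or "wrist"; returns a dict with "pixels" (384x512x3 uint8, red, green, blue), "intrinsics" (3x3 intrinsics, pixels), "world_from_camera" (4x4, takes a point from camera to world coordinates). Camera axes: x right, y up, looking along -z (the intrinsics and any distortion apply to the point x, -y, -z); pixel columns grow to the right and rows downward; lengths in m; the calibration is good to about 2 mm. The wrist camera is an equidistant fisheye: a pixel r from the principal point sees the ray r / f radians off the axis. A picture is of the moment at which its call begins. There is no depth.
A pose or a line that the arm cannot do raises arm.MotionError and nothing moves.
- arm.sign_off(): hands the job in, once; it reports no verdict.
The state is a dict: "t": time; "qpos": joint angles; "joint_vel": joint speeds; "effort": joint torques, N m; "tcp_pos": TCP position; "orientation": TCP orientation; "ft_force": force on the tool from outside, world axes, zero at the start; "ft_torque": the same for the moment, N m; "opening": finger opening in m.
Only numpy, scipy, OpenCV 4.12 (cv2) and the standard library are available. Lean on these libraries where they do the work, as an engineer would, in place of code of your own. Each camera call takes 0.05 s, during which the arm holds its last target.

## Task

Pick up the slotted sieve by its handle and, keeping it level, set it down gently in the long catch bin so that its side flanges rest on the bin's two sprung rails, pressing them down no more than a few millimetres. Keep hold of it and, with its weight on the rails, slide it along the rails until it pushes the left spring stop in a little (about 5 to 10 mm, never near its hard end), then the right one likewise, and shake it side to side between the stops until all four nuts have dropped through into the bin. Then let go, leaving the sieve resting on the rails with the three rollers still in it, and disturb nothing else on the bench.

Things in the scene. Friction and masses are not known exactly. Their poses are not given: they have to be found in the camera images.
- sieve_grip (a point): Centre of the sieve's handle, 78 mm above the sieve's underside: a level wooden bar along the point's x axis, 112 mm long, 16 mm wide (y), 22 mm high, over the sieve's middle on two flat uprights at x = +-53 mm. Free height under the bar: 67 mm above the underside. Grip it across its 16 mm at its middle, from above.
- sieve: Aluminium hand sieve, 0.4 to 0.55 kg without its load (0.13 kg); origin at the centre of its underside, z up, x along the handle. Open box, outside 110 mm (x) by 138 mm (y), walls 40 mm high, 4 mm thick. On both x sides a flange sticks out to x = +-69 mm, its underside 20 mm above the sieve's underside. It starts standing on the bench, the parts lying on its floor.
- sieve_floor (a point): Centre of the sieve's floor top, 4 mm above its underside. The floor has three slots 26 mm wide, running along x over the whole box, centred at y = -48, 0 and +48 mm, with flat lands 22 mm wide between them at y = +-24 mm. The nuts start on the lands; parts slide on it (friction about 0.2) when it is jerked along y at over 2.5 m/s2 (short quick strokes) and stay put in soft moves.
- bin: Fixed steel catch bin; origin at the centre of its underside on the bench, its length along its y. Two long walls, 400 mm long, 118 mm apart inside (x = +-59 mm), carry sprung rail caps, tops 75 mm up. Inner floor 6 mm up; end walls at y = +-145 mm, 50 mm high, lie below the sieve's reach.
- bin_rails (a point): Centre of the bin at the height of the unloaded rail tops, 75 mm up; axes as the bin. The sieve's box hangs between the rails with 4 mm play each side, handle parallel to the bin's x, flanges on the rail tops. Riding so, the sieve's underside is about 54 mm and its handle's centre about 132 mm above the bench. Set in within y = +-15 mm it meets no stop.
- rail_near (a joint): The black smooth rail cap, 14 mm wide, on the bin wall at its -x side: travel down in m, 0 = unloaded, 0.008 = hard end. Spring 1500 N/m, 0.9 N preload. The resting sieve alone sinks both rails by about 1 to 1.7 mm; both at 6.5 mm take 21 N together. Both must be carrying (more than about 0.2 mm down) for the sieve to count as riding.
- rail_far (a joint): The same on the bin wall at its +x side.
- stop_left (a joint): Spring stop at the bin's +y end: travel (m) of a rubber plunger plate, 60 mm wide, 4 to 26 mm above the rails, that the sieve's end wall pushes in. 0 = free, 0.020 = hard end. Spring 450 N/m, 2 N preload: 4 N at 5 mm, 8 N at 14 mm. It is clamped anywhere on the rails: its free face is 91 to 123 mm from the bin's centre along y; the exact place is not given: find it by feel or sight.
- stop_right (a joint): Right spring stop (at the bin's -y end), the same, facing the other way and clamped independently of the left one.
- nut0_center (a point): Centre of steel hex nut 1 of 4: about 19 mm across, 8 mm thick, 11 g; passes a slot.
- nut1_center (a point): Centre of steel hex nut 2 of 4: about 19 mm across, 8 mm thick, 11 g; passes a slot.
- nut2_center (a point): Centre of steel hex nut 3 of 4: about 19 mm across, 8 mm thick, 11 g; passes a slot.
- nut3_center (a point): Centre of steel hex nut 4 of 4: about 19 mm across, 8 mm thick, 11 g; passes a slot.
- roller0_center (a point): Centre of white plastic roller 1 of 3: cylinder 35 mm across, 34 mm high, 30 g; too large for the slots.
- roller1_center (a point): Centre of white plastic roller 2 of 3: cylinder 35 mm across, 34 mm high, 30 g; too large for the slots.
- roller2_center (a point): Centre of white plastic roller 3 of 3: cylinder 35 mm across, 34 mm high, 30 g; too large for the slots.
- wrench: Bystander: a steel wrench lying on the bench; leave it alone. Origin on its underside.
- screwdriver: Bystander: a screwdriver lying on the bench; leave it alone. Origin on its underside.
- spray: Bystander: a white plastic bottle, 130 mm high, 56 mm across; leave it alone. Origin on its underside.
- cup: Bystander: a white cup, 85 mm high; leave it alone. Origin on its underside.
- jar: Bystander: a glass jar with a metal lid, 90 mm high; leave it alone. Origin on its underside.

How it is judged:
On the way, in this order (a step that is already met when the one before it is completed fails the run):
1. the sieve rides on the rails of the bin, both stops still free (z of sieve in the frame of bin between 0.047 and 0.0565 m and x of sieve in the frame of bin between -0.012 and 0.012 m and y of sieve in the frame of bin between -0.085 and 0.085 m and angle between sieve's own z axis and vertical below 0.06 rad and value of joint each of rail_near, rail_far above 0.0002 m and value of joint each of stop_left, stop_right below 0.001 m), for 0.1 s.
2. the sieve, riding on the rails, pushes the left stop in by more than 3 mm (z of sieve in the frame of bin between 0.047 and 0.0565 m and x of sieve in the frame of bin between -0.012 and 0.012 m and y of sieve in the frame of bin between -0.085 and 0.085 m and angle between sieve's own z axis and vertical below 0.06 rad and value of joint each of rail_near, rail_far above 0.0002 m and value of joint stop_left above 0.003 m), for 0.04 s.
3. the sieve, riding on the rails, pushes the right stop in by more than 3 mm (z of sieve in the frame of bin between 0.047 and 0.0565 m and x of sieve in the frame of bin between -0.012 and 0.012 m and y of sieve in the frame of bin between -0.085 and 0.085 m and angle between sieve's own z axis and vertical below 0.06 rad and value of joint each of rail_near, rail_far above 0.0002 m and value of joint stop_right above 0.003 m), for 0.04 s.
At the end, for the whole second after the job is handed in: The sieve is released, at rest and level (0.06 rad) on the rails, underside 47 to 56.5 mm up, both rails carrying it (down over 0.2 mm); all four nuts are in the bin under it (centres below 42 mm, inside the walls); all three rollers are in the sieve (z of sieve in the frame of bin between 0.047 and 0.0565 m and x of sieve in the frame of bin between -0.012 and 0.012 m and y of sieve in the frame of bin between -0.085 and 0.085 m and angle between sieve's own z axis and vertical below 0.06 rad and value of joint each of rail_near, rail_far above 0.0002 m and z of each of nut0_center, nut1_center, nut2_center, nut3_center in the frame of bin below 0.042 m and x of nut0_center in the frame of bin between -0.06 and 0.06 m and y of nut0_center in the frame of bin between -0.147 and 0.147 m and x of nut1_center in the frame of bin between -0.06 and 0.06 m and y of nut1_center in the frame of bin between -0.147 and 0.147 m and x of nut2_center in the frame of bin between -0.06 and 0.06 m and y of nut2_center in the frame of bin between -0.147 and 0.147 m and x of nut3_center in the frame of bin between -0.06 and 0.06 m and y of nut3_center in the frame of bin between -0.147 and 0.147 m and z of roller0_center in the frame of sieve between 0.008 and 0.05 m and x of roller0_center in the frame of sieve between -0.055 and 0.055 m and y of roller0_center in the frame of sieve between -0.067 and 0.067 m and z of roller1_center in the frame of sieve between 0.008 and 0.05 m and x of roller1_center in the frame of sieve between -0.055 and 0.055 m and y of roller1_center in the frame of sieve between -0.067 and 0.067 m and z of roller2_center in the frame of sieve between 0.008 and 0.05 m and x of roller2_center in the frame of sieve between -0.055 and 0.055 m and y of roller2_center in the frame of sieve between -0.067 and 0.067 m and linear speed of sieve below 0.01 m/s); the robot touches nothing.
It fails at once if a spring stop is driven in more than 14 mm (value of joint any of stop_left, stop_right above 0.014 m).
It fails at once if a sprung rail is pressed down more than 6.5 mm (sieve dropped, banged or pressed hard) (value of joint any of rail_near, rail_far above 0.0065 m).
It fails at once if the sieve is tipped by more than 0.3 rad (angle between sieve's own z axis and vertical above 0.3 rad).
It fails at once if a bystander is moved more than 30 mm (distance of any of wrench, screwdriver, spray, cup, jar from where it was at the start of the episode above 0.03 m).
It also fails if it takes over 58 s, if anything falls off the work surface, if the arm or the gripper's body presses on something with over 40 N, if the wrist force passes 120 N, or if a joint passes its speed limit or range.

## Working session

There is one attempt and no reset: what is moved stays moved. The work goes in short steps, each a Python script; the robot and the scene stay as the last script left them, time stands still between calls to the robot, and variables do not carry over. Pictures are saved under pics/ and viewed, and the job is handed in when it is done.

```bash
ls; mkdir -p pics; python3 - <<'E'
from bench import arm
import cv2
s=arm.read_state(); print(s, arm.hold_point_z)
for n in ("scene","top","wrist"):
    d=arm.get_image(n); cv2.imwrite(f"pics/{n}0.png",d["pixels"][:,:,::-1]); print(n,d["intrinsics"],d["world_from_camera"])
E
```

```text
pics
{'t': 0.0, 'qpos': array([ 1.14500110e+00,  2.13343735e-01, -3.50481745e-02,  1.32350830e+00,
       -3.30639737e-07,  1.57081762e+00]), 'joint_vel': array([-2.99108280e-04, -8.31708767e-06,  2.85440680e-04,  2.00264554e-04,
        1.86061121e-03,  3.80783948e-04]), 'effort': array([ 2.14829182e-03, -6.86146116e+01,  4.87120378e+01,  1.72792742e-02,
        5.54503413e-05, -1.41848133e-05]), 'tcp_pos': array([0.20641538, 0.45511875, 0.30342666]), 'orientation': array([ 2.11303351e-01,  9.77420375e-01, -5.39514052e-04, -1.16453532e-04]), 'ft_force': array([0.04914725, 0.14269329, 0.36104315]), 'ft_torque': array([-0.00202949, -0.00823915,  0.03023182]), 'opening': 0.08550536507611245} 0.0539
scene [[371.56411006   0.         252.64737447]
 [  0.         371.56411006 192.46854669]
 [  0.           0.           1.        ]] [[ 0.81676279 -0.36437389  0.44735916  0.99199491]
 [ 0.5768475   0.53190455 -0.61993911 -0.63471913]
 [-0.01206275  0.76440121  0.64462801  0.70269565]
 [ 0.          0.          0.          1.        ]]
top [[476.54343432   0.         256.46986666]
 [  0.         476.54343432 196.81115312]
 [  0.           0.           1.        ]] [[ 2.58986132e-02  9.99049416e-01 -3.50646032e-02  5.04200023e-01]
 [-9.99664230e-01  2.58535370e-02 -1.73839557e-03 -2.26125102e-02]
 [-8.30199062e-04  3.50978516e-02  9.99383536e-01  1.15547238e+00]
 [ 0.00000000e+00  0.00000000e+00  0.00000000e+00  1.00000000e+00]]
wrist [[297.31863964   0.         257.38688672]
 [  0.         297.31863964 190.58581057]
 [  0.           0.           1.        ]] [[ 4.12062073e-01 -8.79577901e-01 -2.37797317e-01  1.45341406e-01]
 [ 9.11155331e-01  3.97523170e-01  1.08495582e-01  4.82623409e-01]
 [-9.00373170e-04 -2.61377208e-01  9.65236315e-01  3.72959097e-01]
 [ 0.00000000e+00  0.00000000e+00  0.00000000e+00  1.00000000e+00]]
```

View pics/top0.png

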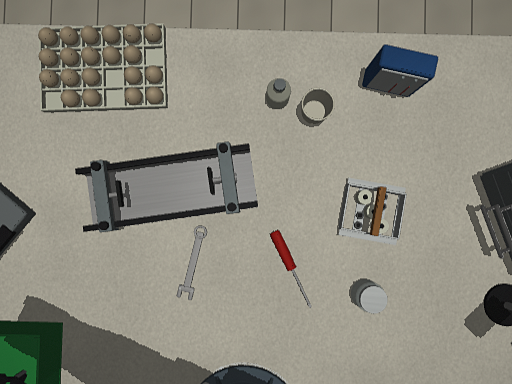

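View pics/scene0.png

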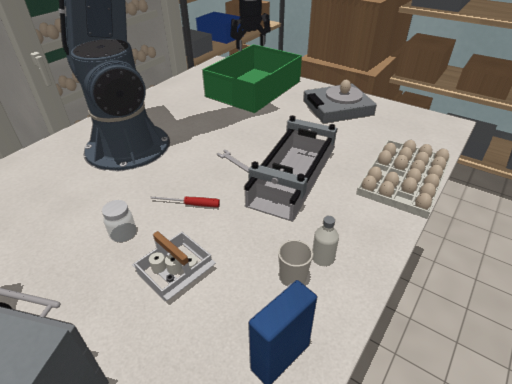

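View pics/wrist0.png

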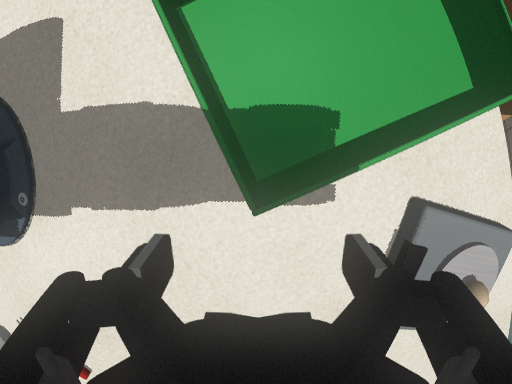

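```bash
python3 - <<'E'
import cv2
a=cv2.imread("pics/top0.png")
cv2.imwrite("pics/top0bin.png",cv2.resize(a[135:240,70:265],None,fx=4,fy=4,interpolation=cv2.INTER_CUBIC))
cv2.imwrite("pics/top0sv.png",cv2.resize(a[170:250,325:420],None,fx=7,fy=7,interpolation=cv2.INTER_CUBIC))
E
```

```text
(no output)
```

View pics/top0bin.png

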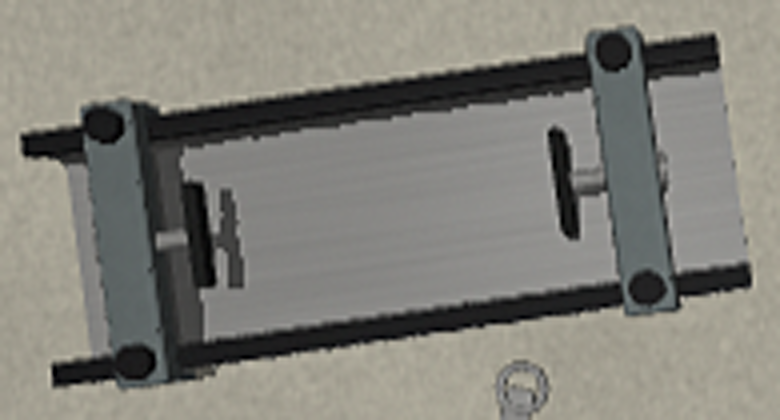

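View pics/top0sv.png

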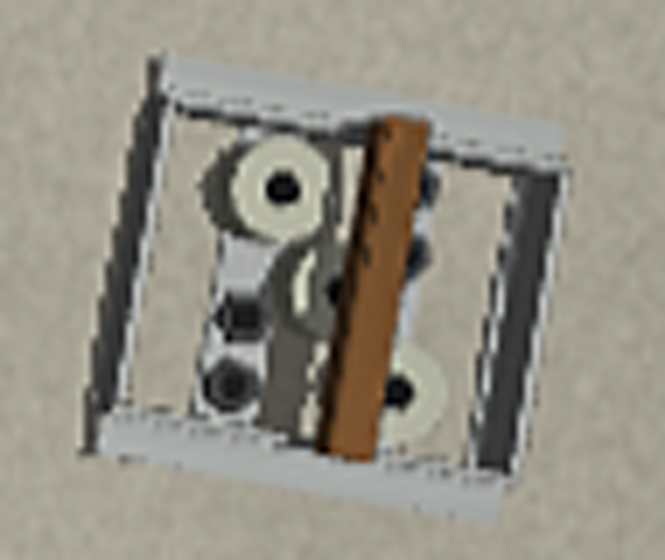

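```bash
cat > h.py <<'E'
import numpy as np, cv2
from scipy.optimize import least_squares
from scipy.spatial.transform import Rotation as R
def ray(img,uv,fish=False):
    K=img["intrinsics"];T=img["world_from_camera"]
    uv=np.atleast_2d(np.float64(uv))
    p=np.stack([(uv[:,0]-K[0,2])/K[0,0],(uv[:,1]-K[1,2])/K[1,1]],1)
    if fish:
        r=np.linalg.norm(p,axis=1,keepdims=True); p=p*np.tan(r)/np.maximum(r,1e-9)
    d=np.c_[p[:,0],-p[:,1],-np.ones(len(p))]
    return T[:3,3],d@T[:3,:3].T
def onz(img,uv,z,fish=False):
    o,d=ray(img,uv,fish); z=np.asarray(z,float)*np.ones(len(d)); return o+d*((z-o[2])/d[:,2])[:,None]
def proj(img,P,fish=False):
    K=img["intrinsics"];T=img["world_from_camera"]
    q=(np.atleast_2d(P)-T[:3,3])@T[:3,:3]
    p=np.stack([q[:,0],-q[:,1]],1)/(-q[:,2:])
    if fish:
        r=np.linalg.norm(p,axis=1,keepdims=True); p=p*np.arctan(r)/np.maximum(r,1e-9)
    return p*[K[0,0],K[1,1]]+K[:2,2]
def down(yaw):  # tool down; tool y axis horizontal at angle: tool y = world Rz(yaw)*[0,1,0]... 
    # tool x = -(..): z down, y=(-sin,cos), x = y x z
    y=np.array([-np.sin(yaw),np.cos(yaw),0]);z=np.array([0,0,-1.]);x=np.cross(y,z)
    return R.from_matrix(np.stack([x,y,z],1)).as_quat()
def fit2d(L,W):
    c=L.mean(0),W.mean(0); a=L-c[0];b=W-c[1]
    th=np.arctan2((a[:,0]*b[:,1]-a[:,1]*b[:,0]).sum(),(a*b).sum())
    r=np.array([[np.cos(th),-np.sin(th)],[np.sin(th),np.cos(th)]])
    t=c[1]-r@c[0]; return t,th,W-(L@r.T+t)
E
python3 - <<'E'
from h import *
from bench import arm
img=arm.get_image("top")
b=lambda a:np.array(a,float)/4+[70,135]-0.375
s=lambda a:np.array(a,float)/7+[325,170]-0.43
# far rail left/right end centre, near rail left/right end centre
W=onz(img,b([(23,144),(718,53),(55,374),(750,275)]),.075)[:,:2]
L=np.array([(.066,.2),(.066,-.2),(-.066,.2),(-.066,-.2)])
t,th,res=fit2d(L,W); print("bin",t,th,res)
r=lambda w:(w-t)@np.array([[np.cos(th),-np.sin(th)],[np.sin(th),np.cos(th)]])
print("plates",r(onz(img,b([(212,235),(552,182)]),.09)[:,:2]))
W=onz(img,s([(383,118),(430,123),(378,460),(328,452)]),.089)[:,:2]
t,th,res=fit2d(np.array([(.056,.008),(.056,-.008),(-.056,-.008),(-.056,.008)]),W); print("handle",t,th,res)
# flange outer corners z~.022
W=onz(img,s([(165,52),(565,128),(497,522),(98,445)]),.022)[:,:2]
t,th,res=fit2d(np.array([(.069,.069),(.069,-.069),(-.069,-.069),(-.069,.069)]),W); print("flange",t,th,res)
E
```

```text
bin [0.55811529 0.18448301] 0.1630336864742092 [[ 2.38887875e-04 -9.48384759e-05]
 [-2.56897657e-03  1.02503941e-03]
 [ 5.23329306e-04 -1.90382095e-03]
 [ 1.80675939e-03  9.73620022e-04]]
plates [[-0.00103952  0.09588254]
 [ 0.00238679 -0.0965576 ]]
handle [ 0.51761169 -0.29512773] -0.14035890911897936 [[-0.00217068 -0.00019345]
 [-0.00114585  0.00058772]
 [ 0.00171134 -0.00026698]
 [ 0.00160519 -0.00012729]]
flange [ 0.51857979 -0.29575517] -0.15795649392413932 [[-0.0007252   0.0006616 ]
 [-0.00140325  0.00046038]
 [ 0.00065798 -0.00022383]
 [ 0.00147047 -0.00089815]]
```

```bash
python3 - <<'E'
from h import *
from bench import arm
for y in (-.155,-.155+np.pi,-.155-np.pi):
    print(y,arm.ik([.518,-.2955,.24],down(y)))
for y in (.163,.163+np.pi,.163-np.pi): print(y,arm.ik([.558,.1845,.24],down(y)))
arm.move_ptp([.518,-.2955,.245],down(-.155))
s=arm.read_state();print(s["t"],s["tcp_pos"],s["qpos"],R.from_quat(s["orientation"]).as_matrix().round(4),s["ft_force"])
for n in ("wrist","top"):
    d=arm.get_image(n); cv2.imwrite(f"pics/{n}1.png",d["pixels"][:,:,::-1]); np.save(f"{n}1.npy",d,allow_pickle=True)
E
```

```text
-0.155 [-0.51841816  0.43024083  0.10563661  1.24619211  0.         -0.36341816]
2.9865926535897933 [-0.51841816  0.43024083  0.10563661  1.24619211  0.          2.77817449]
-3.296592653589793 [-0.51841816  0.43024083  0.10563661  1.24619211  0.          2.77817449]
0.163 [0.31932925 0.41207093 0.07828933 1.23701473 0.         0.15632925]
3.304592653589793 [ 0.31932925  0.41207093  0.07828933  1.23701473  0.         -2.9852634 ]
-2.9785926535897933 [ 0.31932925  0.41207093  0.07828933  1.23701473  0.         -2.9852634 ]
3.0667 [ 0.51834882 -0.2948508   0.24511511] [-5.17227411e-01  4.28416354e-01  1.15857220e-01  1.25806780e+00
  1.09662079e-04 -3.63149224e-01] [[-9.882e-01  1.535e-01  2.000e-04]
 [ 1.535e-01  9.882e-01  0.000e+00]
 [-2.000e-04  0.000e+00 -1.000e+00]] [0.28692607 0.53339192 1.30161903]
```

View pics/wrist1.png

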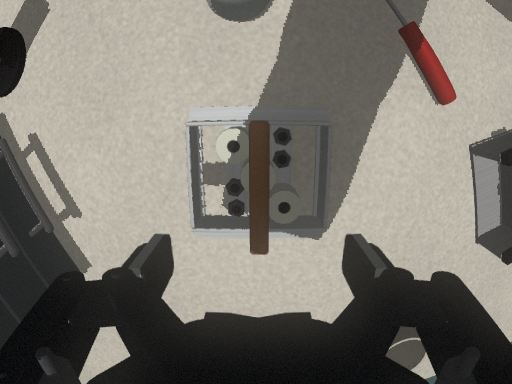

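```bash
python3 - <<'E'
from h import *
img=np.load("wrist1.npy",allow_pickle=True).item()
print(img["world_from_camera"][:3,3])
a=cv2.imread("pics/wrist1.png")
cv2.imwrite("pics/w1c.png",cv2.resize(a[95:265,175:345],None,fx=3.5,fy=3.5,interpolation=cv2.INTER_CUBIC))
W=onz(img,[(250,121),(269.5,121),(269,254),(250,254)],.089,True);print(W)
t,th,res=fit2d(np.array([(-.056,-.008),(-.056,.008),(.056,.008),(.056,-.008)]),W[:,:2]);print(t,th,res)
E
```

```text
[ 0.452092   -0.28459852  0.31456589]
[[ 0.45805909 -0.2910994   0.089     ]
 [ 0.46027774 -0.27659593  0.089     ]
 [ 0.56909903 -0.29263412  0.089     ]
 [ 0.56662254 -0.30856031  0.089     ]]
[ 0.5135146  -0.29222244] -0.1529015592900272 [[ 1.10960463e-03  5.00543847e-04]
 [ 8.91354027e-04 -8.09314920e-04]
 [-9.80683235e-04  2.10814816e-04]
 [-1.02027542e-03  9.79562566e-05]]
```

View pics/w1c.png

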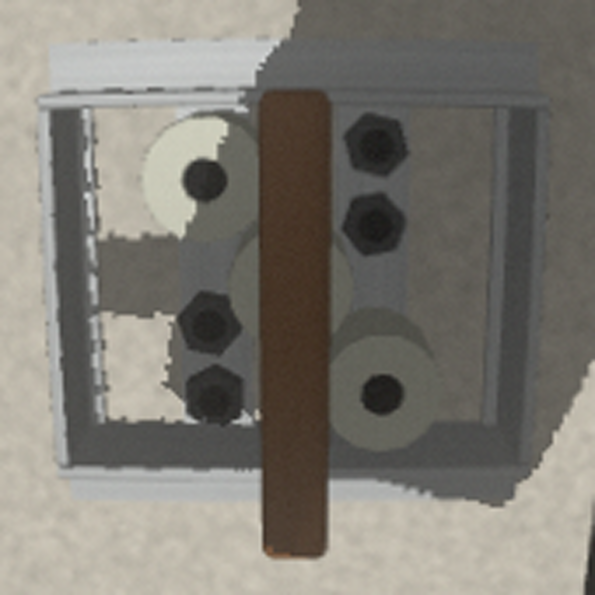

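View pics/top1.png

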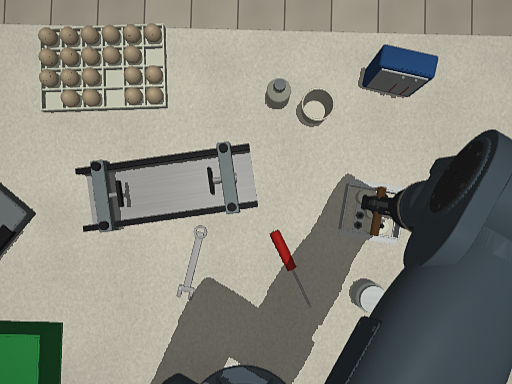

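```bash
python3 - <<'E'
from h import *
from bench import arm
q=down(-.153)
arm.line_to([.5157,-.2935,.160],q,velocity=.12)
arm.line_to([.5157,-.2935,.133],q,velocity=.08)
print(arm.read_state()["ft_force"])
arm.set_gripper(.0,90)
s=arm.read_state();print(s["t"],s["tcp_pos"],s["opening"],s["ft_force"],s["ft_torque"])
arm.line_to([.5157,-.2935,.160],q,velocity=.05)
s=arm.read_state();print(s["t"],s["tcp_pos"],s["opening"],s["ft_force"],s["ft_torque"])
d=arm.get_image("wrist"); cv2.imwrite("pics/wrist2.png",d["pixels"][:,:,::-1])
E
```

```text
[-0.59361483  0.18251322 -0.1283755 ]
5.1583 [ 0.51584684 -0.29358027  0.13331474] 0.014733494569147798 [-1.09477759  0.33656468  5.96306082] [0.07853246 0.1911273  0.00692766]
5.85 [ 0.51563598 -0.29343309  0.15989275] 0.014698680410386569 [ 0.22577948 -0.06691417 -6.0368842 ] [ 0.0576741   0.21118325 -0.0223798 ]
```

View pics/wrist2.png

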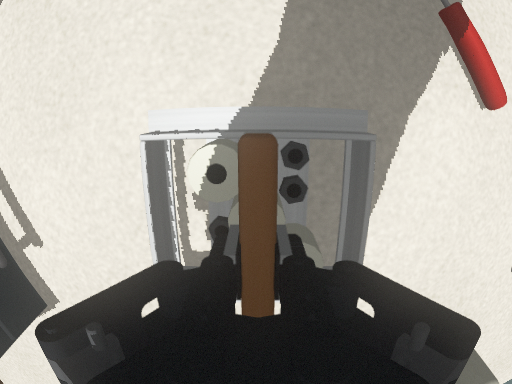

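```bash
python3 - <<'E'
from h import *
from bench import arm
arm.line_to([.5157,-.2935,.30],down(-.153),velocity=.15)
arm.line_to([.557,.184,.30],down(.163),velocity=.25)
arm.line_to([.557,.184,.235],down(.163),velocity=.12)
arm.hold(.1)
s=arm.read_state();print(s["t"],s["tcp_pos"],s["opening"],s["ft_force"],s["ft_torque"],R.from_quat(s["orientation"]).as_matrix().round(4))
for n in ("wrist","top","scene"):
    d=arm.get_image(n); cv2.imwrite(f"pics/{n}3.png",d["pixels"][:,:,::-1]); np.save(f"{n}3.npy",d,allow_pickle=True)
a=cv2.imread("pics/scene3.png")
cv2.imwrite("pics/scene3c.png",cv2.resize(a[60:260,200:380],None,fx=3,fy=3,interpolation=cv2.INTER_CUBIC))
E
```

```text
9.8417 [0.55747082 0.18406559 0.23607527] 0.014399757720004172 [ 0.25400652 -0.77414644 -6.43038427] [ 0.00215738 -0.06763471  0.00965957] [[-9.868e-01 -1.621e-01  1.600e-03]
 [-1.621e-01  9.868e-01  5.000e-04]
 [-1.700e-03  2.000e-04 -1.000e+00]]
```

View pics/wrist3.png

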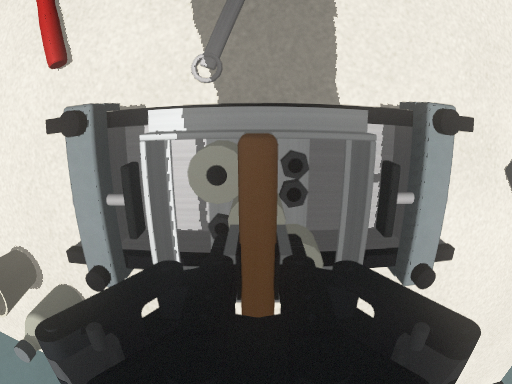

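View pics/top3.png

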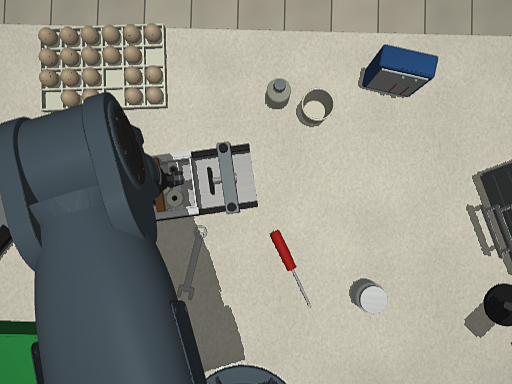

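View pics/scene3c.png

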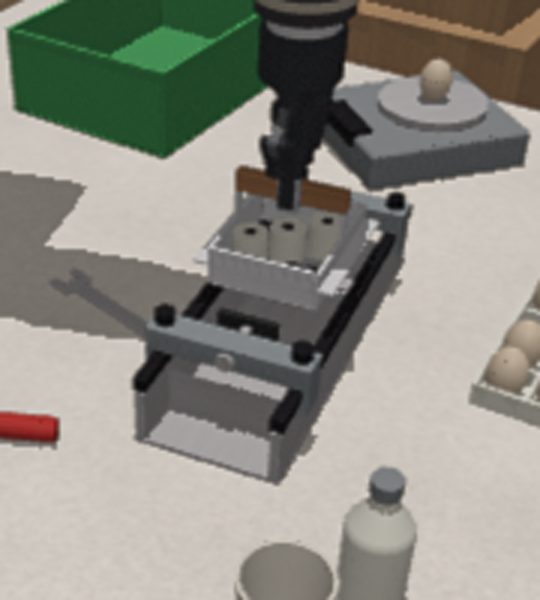

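```bash
python3 - <<'E'
import cv2
a=cv2.imread("pics/wrist3.png")
cv2.imwrite("pics/w3l.png",cv2.resize(a[90:290,40:240],None,fx=3,fy=3,interpolation=cv2.INTER_CUBIC))
cv2.imwrite("pics/w3r.png",cv2.resize(a[90:290,280:480],None,fx=3,fy=3,interpolation=cv2.INTER_CUBIC))
E
```

```text
(no output)
```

View pics/w3l.png

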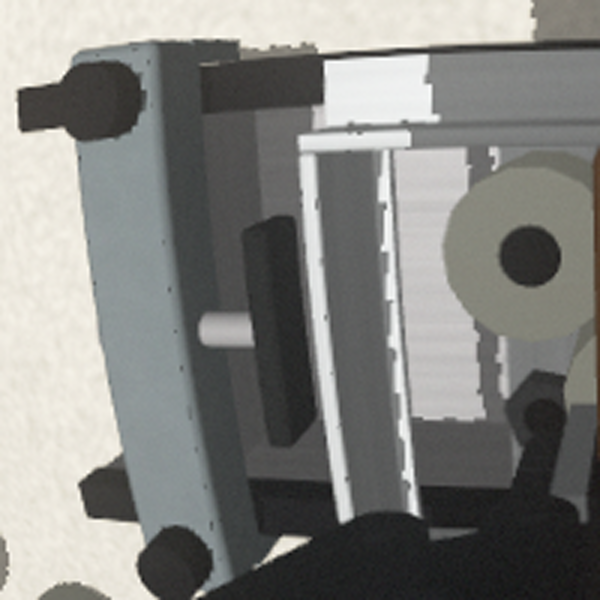

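View pics/w3r.png

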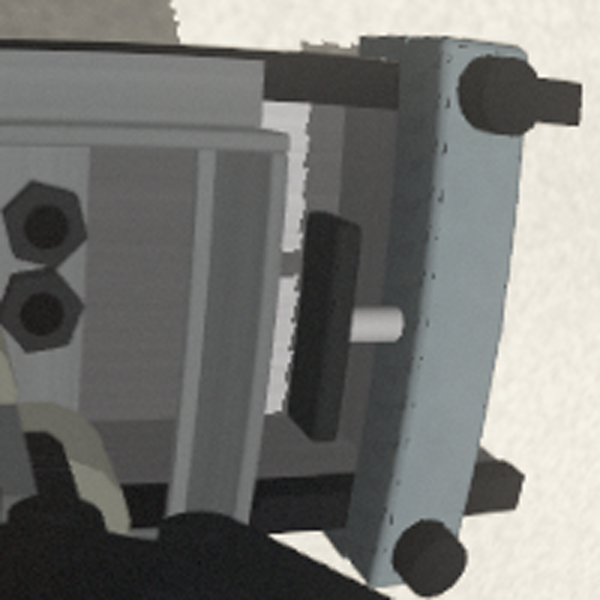

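```bash
cat > ov.py <<'E'
from h import *
import sys
def overlay(npy,out,bx,by,bth,sx,sy,sth,sz,yl,yr,rect=(90,290,40,480),f=1.8):
    img=np.load(npy,allow_pickle=True).item()
    a=cv2.resize(img["pixels"][:,:,::-1],None,fx=3,fy=3,interpolation=cv2.INTER_CUBIC)
    def W(P,x,y,th,z=0):
        P=np.array(P,float);c,s=np.cos(th),np.sin(th)
        return np.c_[x+c*P[:,0]-s*P[:,1],y+s*P[:,0]+c*P[:,1],z+P[:,2]]
    def line(p,q,pose,col):
        t=np.linspace(0,1,30)[:,None];P=np.array(p)*(1-t)+np.array(q)*t
        uv=(proj(img,W(P,*pose),True)+.5)*3-.5
        cv2.polylines(a,[np.int32(uv*8)],False,col,1,cv2.LINE_AA,3)
    B=(bx,by,bth);S=(sx,sy,sth,sz)
    for x in (-.059,-.073,.059,.073): line((x,-.2,.075),(x,.2,.075),B,(0,255,255))
    for y,d in ((yl,1),(yr,-1)):
        line((-.03,y,.101),(.03,y,.101),B,(0,255,0));line((-.03,y,.079),(.03,y,.079),B,(0,255,0))
        line((-.03,y,.079),(-.03,y,.101),B,(0,255,0));line((.03,y,.079),(.03,y,.101),B,(0,255,0))
    for s in (1,-1):
        line((s*.069,-.069,.020),(s*.069,.069,.020),S,(255,0,255))
        line((s*.055,-.069,.04),(s*.055,.069,.04),S,(0,0,255));line((-.055,s*.069,.04),(.055,s*.069,.04),S,(0,0,255))
        line((-.056,s*.008,.089),(.056,s*.008,.089),S,(255,255,0))
    line((-.056,-.008,.089),(-.056,.008,.089),S,(255,255,0))
    r=[3*k for k in rect]; a=a[r[0]:r[1],r[2]:r[3]]
    cv2.imwrite(out,cv2.resize(a,None,fx=f/3,fy=f/3,interpolation=cv2.INTER_AREA))
E
python3 - <<'E'
from ov import *
overlay("wrist3.npy","pics/ov1.png",.558,.1845,.163,.557,.184,.163,.1027,.092,-.0925,rect=(90,290,40,260),f=3)
overlay("wrist3.npy","pics/ov2.png",.558,.1845,.163,.557,.184,.163,.1027,.092,-.0925,rect=(90,290,260,480),f=3)
E
```

```text
(no output)
```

View pics/ov1.png

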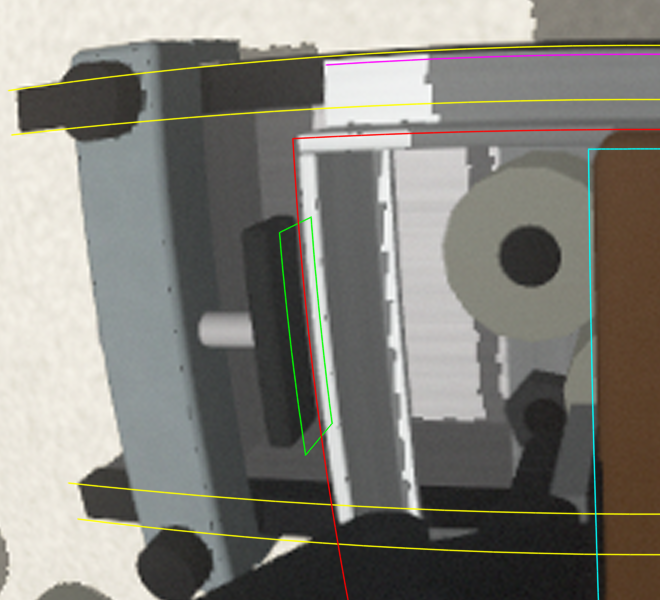

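View pics/ov2.png

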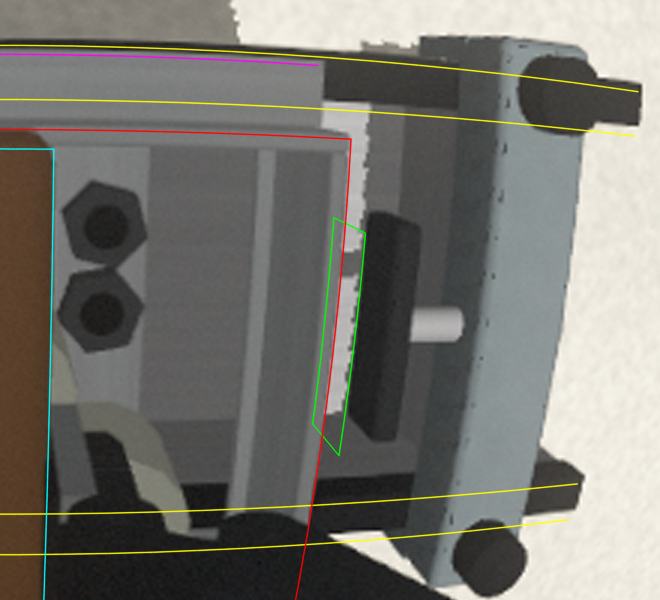

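```bash
python3 - <<'E'
from ov import *
from bench import arm
q=down(.156)
arm.line_to([.5582,.184,.205],q,velocity=.08)
arm.hold(.1)
s=arm.read_state();print(s["t"],s["tcp_pos"],s["ft_force"],s["ft_torque"])
d=arm.get_image("wrist"); cv2.imwrite("pics/wrist4.png",d["pixels"][:,:,::-1]); np.save("wrist4.npy",d,allow_pickle=True)
sz=s["tcp_pos"][2]-.1333
overlay("wrist4.npy","pics/ov3.png",.5567,.1845,.155,.5565,.184,.156,sz,.098,-.1,rect=(80,280,20,490),f=1.7)
a=cv2.imread("pics/wrist4.png")
cv2.imwrite("pics/w4.png",cv2.resize(a[80:280,20:490],None,fx=1.7,fy=1.7,interpolation=cv2.INTER_CUBIC))
d=arm.get_image("scene")
cv2.imwrite("pics/scene4c.png",cv2.resize(d["pixels"][60:220,220:370,::-1],None,fx=3.5,fy=3.5,interpolation=cv2.INTER_CUBIC))
E
```

```text
10.6167 [0.55846229 0.18408752 0.20557115] [-0.28621349  0.46070704 -5.56254595] [ 0.01113554 -0.04740309 -0.01205813]
```

View pics/ov3.png

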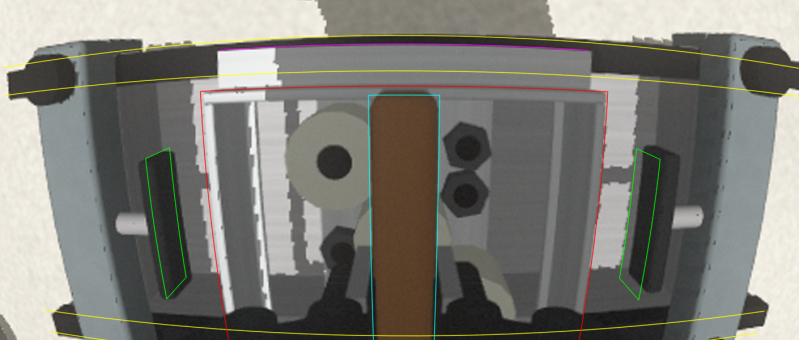

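View pics/w4.png

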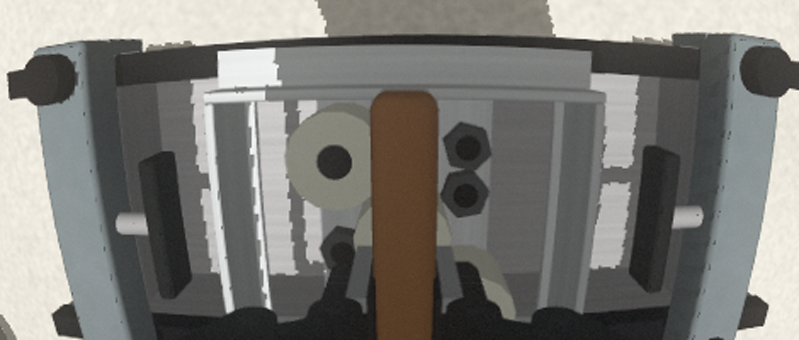

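View pics/scene4c.png

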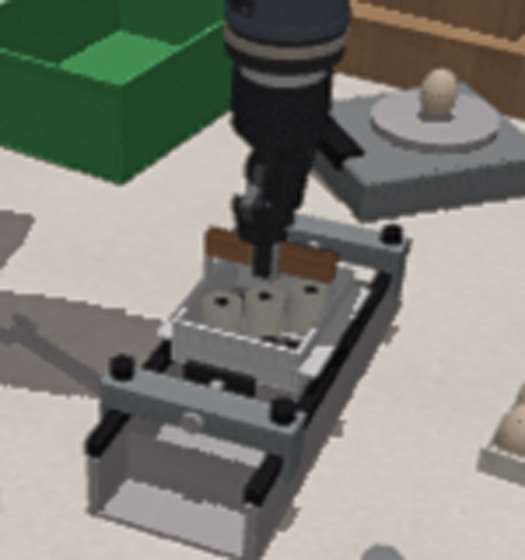

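```bash
python3 - <<'E'
from h import *
from bench import arm
q=down(.156)
def st(l):
    s=arm.read_state();print(l,round(s["t"],2),s["tcp_pos"].round(4),s["ft_force"].round(2),s["ft_torque"].round(3))
arm.line_to([.5587,.184,.1915],q,velocity=.05); arm.hold(.05); st("a")
for z in (.1885,.1872,.186):
    arm.line_to([.5587,.184,z],q,velocity=.015); arm.hold(.1); st(z)
d=arm.get_image("wrist"); cv2.imwrite("pics/wrist5.png",d["pixels"][:,:,::-1]); np.save("wrist5.npy",d,allow_pickle=True)
E
```

```text
a 11.18 [0.5586 0.184  0.1914] [ 0.92  0.43 -6.42] [ 0.029 -0.136  0.003]
0.1885 11.63 [0.5587 0.184  0.1885] [ 0.41  0.19 -6.08] [ 0.085 -0.206  0.017]
0.1872 11.98 [0.5588 0.1841 0.1874] [ 0.41 -0.17 -2.24] [-0.037 -0.164  0.027]
0.186 12.33 [0.5589 0.1841 0.1862] [ 0.29 -0.3   1.97] [-0.008 -0.14  -0.02 ]
```

View pics/wrist5.png

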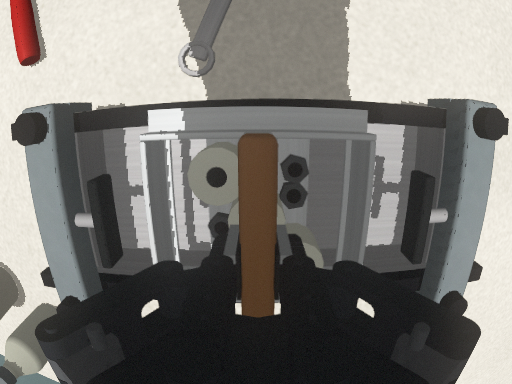

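```bash
cat > sl.py <<'E'
from h import *
from bench import arm
TH=.158; q=down(.156); C=np.array([.5587,.184]); Z=.1858
U=np.array([-np.sin(TH),np.cos(TH)])
def go(y,v,z=Z): arm.line_to([*(C+U*y),z],q,velocity=v)
def rd():
    s=arm.read_state(); p=s["tcp_pos"]; return s["t"],(p[:2]-C)@U,(p[:2]-C)@[U[1],-U[0]],p[2],s["ft_force"][:2]@U,s["ft_force"][:2]@[U[1],-U[0]],s["ft_force"][2]
def pr(l=""): print(l,*np.round(rd(),4))
def feel(sgn,y0):
    go(sgn*y0,.06); pr("start"); arm.hold(.1); pr()
    f0=-rd()[4]*sgn; y=y0
    while y<.065:
        y+=.0015; go(sgn*y,.03); arm.hold(.03)
        r=rd(); f=-r[4]*sgn; print(round(y,4),*np.round(r,4))
        if f>6.2: break
E
python3 - <<'E'
from sl import *
feel(1,.022)
E
```

```text
start 12.9 0.0226 -0.0 0.1858 1.5839 -0.5338 2.6167
 13.0 0.0222 0.0 0.1858 1.3417 -0.1437 3.0309
0.0235 13.2833 0.0233 -0.0 0.1858 -1.0571 -0.4975 2.64
0.025 13.5667 0.025 0.0 0.1858 -1.2367 -0.007 2.6426
0.0265 13.85 0.0267 -0.0 0.1858 -0.1487 0.534 2.6589
0.028 14.1333 0.0282 -0.0 0.1858 -0.0373 0.3565 1.6731
0.0295 14.4167 0.0296 -0.0 0.1858 -0.3178 0.3755 2.5843
0.031 14.7 0.0311 -0.0 0.1858 -0.1094 0.192 2.5874
0.0325 14.9833 0.0325 -0.0 0.1858 -0.9004 0.6865 3.5227
0.034 15.2667 0.034 0.0 0.1858 -3.3493 -0.3974 3.1369
0.0355 15.55 0.0355 0.0 0.1858 -3.0414 0.4176 3.4565
0.037 15.8333 0.037 0.0 0.1858 -3.106 0.3496 3.5467
0.0385 16.1167 0.0385 0.0 0.1858 -4.1369 -0.9396 2.2541
0.04 16.4 0.0399 0.0 0.1858 -4.509 0.3445 2.5408
0.0415 16.6833 0.0414 0.0 0.1858 -4.9022 -0.1071 2.614
0.043 16.9667 0.0428 -0.0 0.1858 -5.7736 0.003 3.1709
0.0445 17.25 0.0442 -0.0 0.1858 -5.8789 0.2393 3.3705
0.046 17.5333 0.0457 -0.0 0.1858 -7.5476 0.5285 3.4522
```

```bash
sed -i 's/f>6.2/f>5.0/' sl.py; python3 - <<'E'
from sl import *
go(.03,.06)
feel(-1,.024)
d=arm.get_image("wrist"); cv2.imwrite("pics/wrist6.png",d["pixels"][:,:,::-1])
E
```

```text
start 19.0 -0.024 0.0 0.1858 -1.7528 0.603 3.7827
 19.1 -0.0238 -0.0 0.1858 -1.079 -0.2807 3.5461
0.0255 19.3833 -0.0253 -0.0 0.1858 0.6757 0.3557 3.323
0.027 19.6667 -0.027 0.0 0.1858 1.2871 -0.6999 2.4628
0.0285 19.95 -0.0285 -0.0 0.1858 2.849 -1.0467 2.0666
0.03 20.2333 -0.03 -0.0 0.1858 3.14 -0.5721 3.1313
0.0315 20.5167 -0.0315 -0.0 0.1858 3.6344 -0.6196 2.8009
0.033 20.8 -0.0329 -0.0 0.1858 4.6862 -0.181 3.9166
0.0345 21.0833 -0.0344 0.0 0.1858 5.4943 -0.7218 2.3584
```

View pics/wrist6.png

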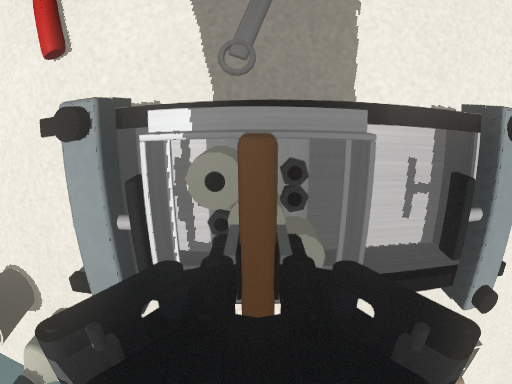

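```bash
python3 - <<'E'
from sl import *
go(.0025,.08)
for k in range(3):
    go(.0025+.013,.2); a=rd(); go(.0025-.013,.2); b=rd(); print(np.round(a,4),np.round(b,4))
go(.0025,.2)
arm.hold(.1)
d=arm.get_image("wrist"); cv2.imwrite("pics/wrist7.png",d["pixels"][:,:,::-1]);pr()
E
```

```text
[ 2.2000e+01  1.5700e-02  0.0000e+00  1.8580e-01  1.4507e+00 -4.0400e-02
  2.5094e+00] [ 2.22833e+01 -1.21000e-02 -0.00000e+00  1.85800e-01 -1.66280e+00
 -7.88500e-01  3.04030e+00]
[ 2.25667e+01  1.67000e-02 -0.00000e+00  1.85800e-01  2.83030e+00
 -8.80000e-01  3.45740e+00] [ 2.2850e+01 -1.1800e-02 -0.0000e+00  1.8580e-01 -9.1350e-01 -1.1990e-01
  3.6964e+00]
[ 2.31333e+01  1.67000e-02 -0.00000e+00  1.85800e-01  1.68880e+00
 -1.20600e+00  3.13740e+00] [ 2.34167e+01 -1.18000e-02 -0.00000e+00  1.85800e-01 -7.70700e-01
  1.42170e+00  3.41230e+00]
 23.8167 0.0025 -0.0 0.1858 1.3178 0.1272 2.9396
```

View pics/wrist7.png

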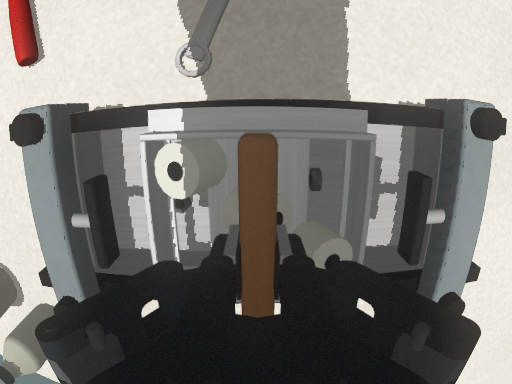

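```bash
python3 - <<'E'
from sl import *
for k in range(4):
    go(.0025+.014,.26);  go(.0025-.014,.26)
go(.0025,.2)
arm.hold(.1)
d=arm.get_image("wrist"); cv2.imwrite("pics/wrist8.png",cv2.resize(d["pixels"][100:280,130:390,::-1],None,fx=3,fy=3,interpolation=cv2.INTER_CUBIC));pr()
a=cv2.imread("pics/wrist7.png");cv2.imwrite("pics/w7.png",cv2.resize(a[100:280,130:390],None,fx=3,fy=3,interpolation=cv2.INTER_CUBIC))
d=arm.get_image("scene")
cv2.imwrite("pics/scene8c.png",cv2.resize(d["pixels"][80:220,220:360,::-1],None,fx=4,fy=4,interpolation=cv2.INTER_CUBIC))
E
```

```text
26.275 0.0026 -0.0001 0.1858 1.8957 0.1214 3.0421
```

View pics/w7.png

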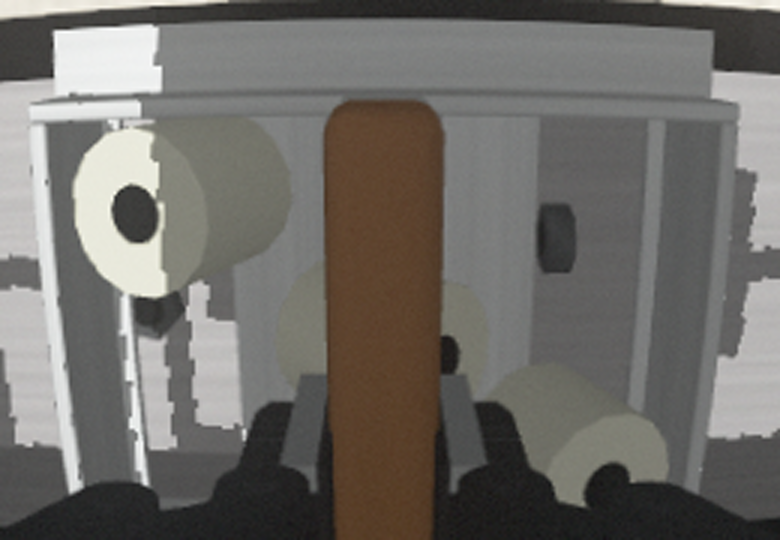

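View pics/wrist8.png

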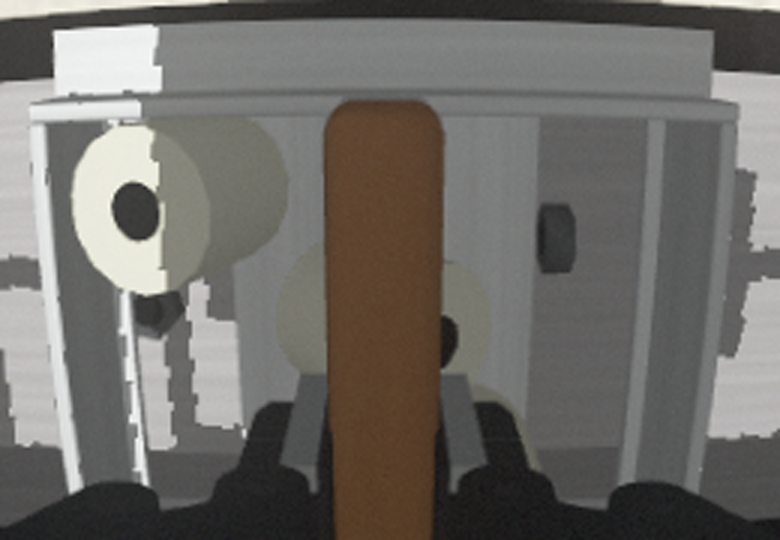

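View pics/scene8c.png

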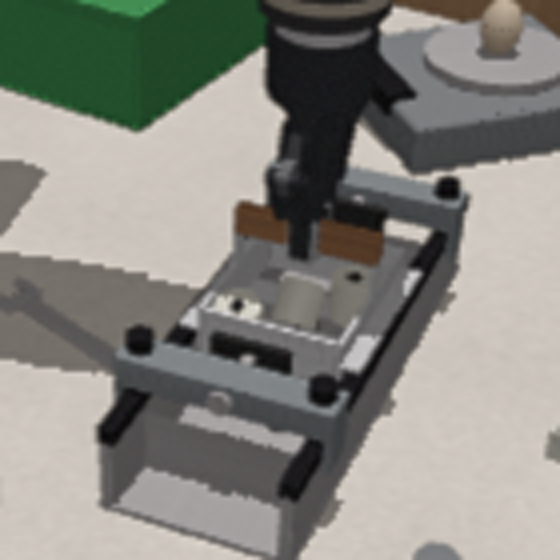

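```bash
python3 - <<'E'
from sl import *
for k in range(5):
    go(.0025+.016,.28);  go(.0025-.016,.28)
def snap(n):
    arm.hold(.1);d=arm.get_image("wrist"); cv2.imwrite(f"pics/{n}.png",cv2.resize(d["pixels"][100:280,130:390,::-1],None,fx=2.6,fy=2.6,interpolation=cv2.INTER_CUBIC));pr()
go(-.020,.1);snap("w9a")
go(.022,.1);snap("w9b")
E
```

```text
29.375 -0.0198 -0.0 0.1858 -0.7699 -0.8804 3.6243
 30.0917 0.0216 0.0 0.1858 1.5229 0.6363 3.217
```

View pics/w9a.png

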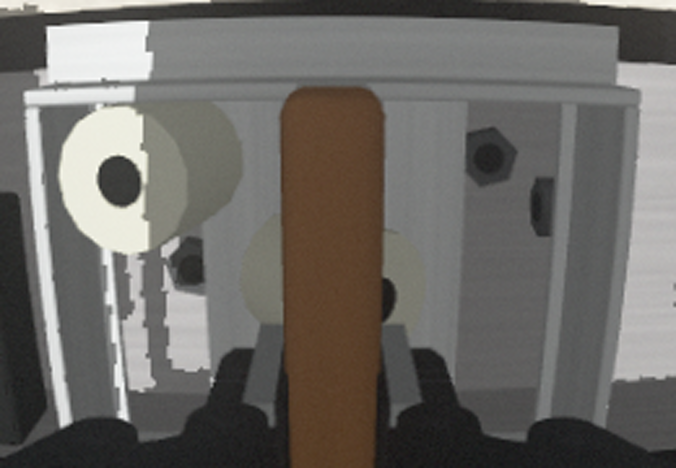

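View pics/w9b.png

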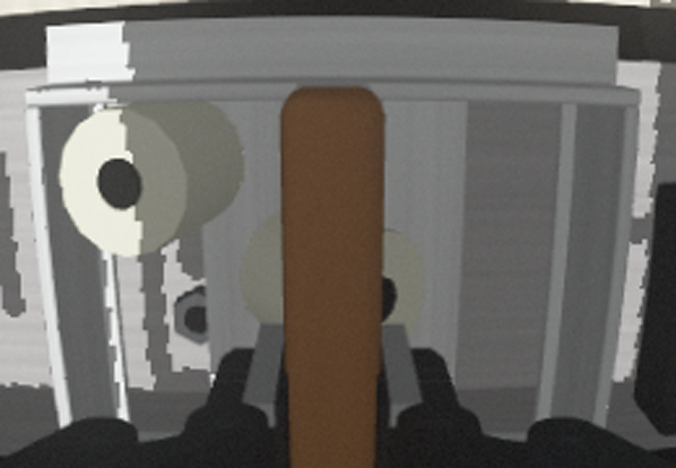

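```bash
python3 - <<'E'
from sl import *
d=arm.get_image("wrist")
T=d["world_from_camera"].copy()
def binc(uv,z,dy):
    d["world_from_camera"]=T.copy(); d["world_from_camera"][:2,3]+=U*dy
    P=onz(d,np.array(uv)/2.6+[130,100],z,True)[:,:2]-C
    return np.c_[P@[U[1],-U[0]],P@U].round(4)
for z in (.010,.062): print(z,binc([(490,157),(542,207),(187,265)],z,-.0414),binc([(193,315)],z,0))
print("w8", [binc([(np.array(p)/3*2.6)],.010,-.019) for p in [(557,238),(158,310)]])
E
```

```text
0.01 [[-0.027   0.0324]
 [-0.0103  0.051 ]
 [ 0.0097 -0.0679]] [[ 0.0277 -0.0254]]
0.062 [[-0.0354  0.0214]
 [-0.0223  0.0361]
 [-0.0066 -0.0576]] [[ 0.0076 -0.0154]]
w8 [array([[-0.0105,  0.053 ]]), array([[ 0.011, -0.063]])]
```

```bash
python3 - <<'E'
from sl import *
def snap(n):
    arm.hold(.1);d=arm.get_image("wrist"); cv2.imwrite(f"pics/{n}.png",cv2.resize(d["pixels"][100:280,130:390,::-1],None,fx=2.6,fy=2.6,interpolation=cv2.INTER_CUBIC));pr()
go(.005,.08); go(.005,.01,.1868); snap("w10")
arm.set_gripper(.085); arm.hold(.2); pr("open")
go(.005,.06,.25); go(.005,.15,.30); arm.hold(.2); pr("up")
d=arm.get_image("wrist"); cv2.imwrite("pics/w11.png",d["pixels"][:,:,::-1])
d=arm.get_image("scene"); cv2.imwrite("pics/scene11c.png",cv2.resize(d["pixels"][80:220,220:360,::-1],None,fx=4,fy=4,interpolation=cv2.INTER_CUBIC))
E
```

```text
30.9 0.0052 -0.0001 0.1867 -1.3056 -0.6091 0.9024
open 31.7833 0.005 0.0 0.1868 0.6891 -0.0475 0.3954
up 33.6667 0.0049 -0.0003 0.299 -0.3061 -0.418 0.1974
```

View pics/w10.png

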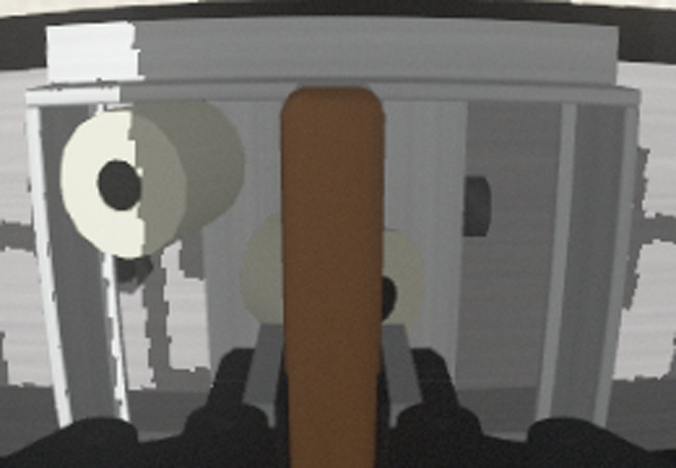

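View pics/w11.png

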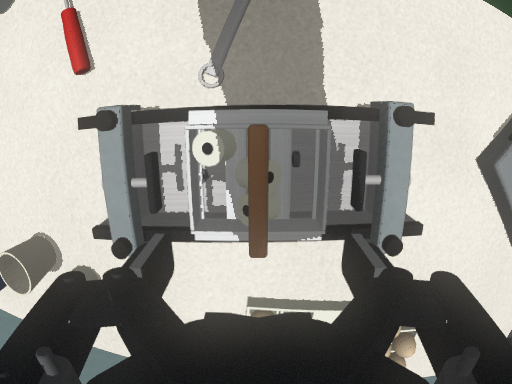

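View pics/scene11c.png

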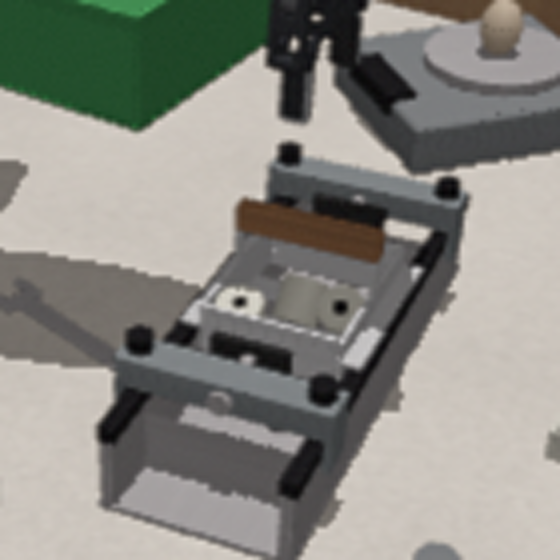

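```bash
python3 - <<'E'
from sl import *
go(-.06,.2,.30); arm.hold(.1)
d=arm.get_image("wrist"); cv2.imwrite("pics/w12.png",cv2.resize(d["pixels"][80:270,170:420,::-1],None,fx=3,fy=3,interpolation=cv2.INTER_CUBIC))
go(.09,.2,.30); arm.hold(.1)
d=arm.get_image("wrist"); cv2.imwrite("pics/w13.png",cv2.resize(d["pixels"][80:270,80:330,::-1],None,fx=3,fy=3,interpolation=cv2.INTER_CUBIC));pr()
E
```

```text
35.4417 0.0889 0.0001 0.3001 0.0058 0.1564 0.0422
```

View pics/w12.png

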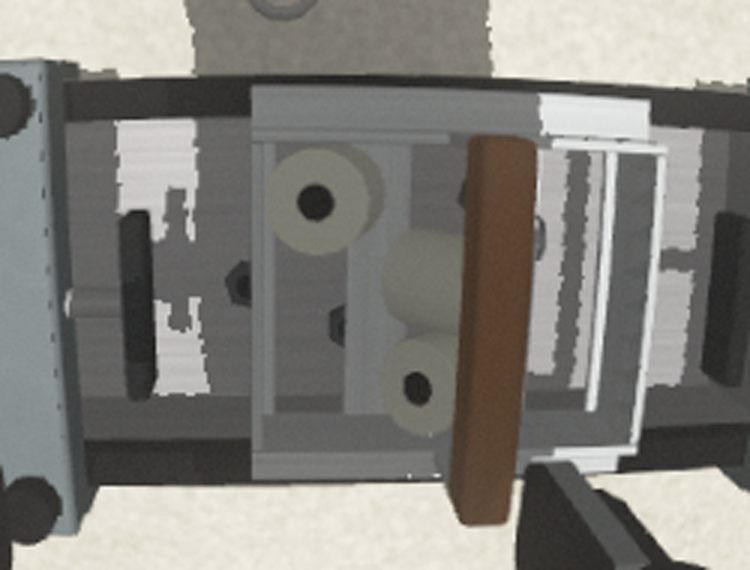

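View pics/w13.png

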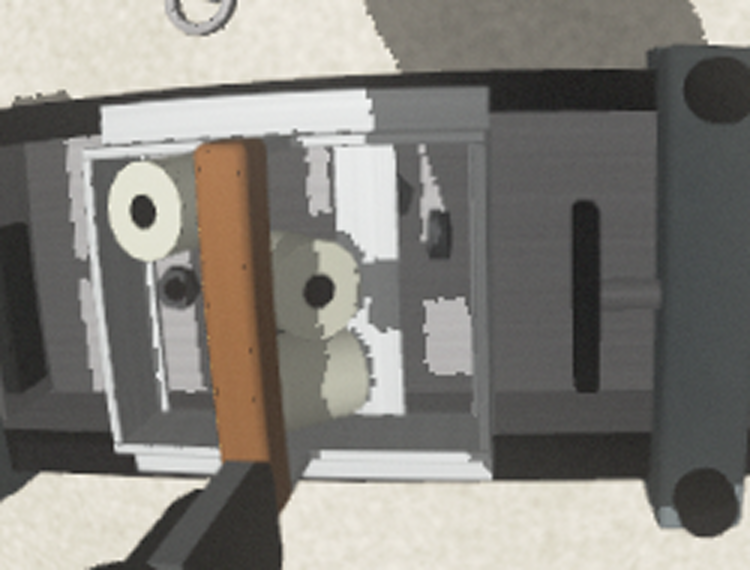

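```bash
python3 - <<'E'
from bench import arm
print(arm.sign_off())
E
```

```text
the job is handed in; nothing more can be done
None
```

I handed the job in at about 35 s of the 58 s allowed. The last pictures show all four nuts in the bin and all three rollers in the sieve.

- **Riding on the rails:** I gripped the sieve by the middle of its handle and set it on the rails. The wrist force put about 8 to 9 N on the two rails together, which is roughly 2 to 2.5 mm down on average. I inferred this from force and height; I had no direct reading of either rail.
- **Left stop:** Contact came about 33 mm from the setting-down point, and I pushed in roughly 10 to 12 mm. That is deeper than the 5 to 10 mm asked but, by my estimate, short of the 14 mm limit. Force noise hid the point of contact.
- **Right stop:** Contact came about 28 mm from the setting-down point, and I pushed in roughly 6.5 mm.
- **Shaking:** I shook it with 12 quick back-and-forth strokes of about 26 to 32 mm, all between the stops.
- **Release:** With the sieve carrying itself on the rails, I opened the gripper and backed straight up.

**Last checks:**
- The last wrist views (`w12.png`, `w13.png`) show four separate nuts on the bin floor, at pixels (240,283), (337,325), (465,190) and (540,237) of `w12.png`.
- All three rollers are inside the sieve; at least two have tipped onto their sides.
- The sieve looks level on both rails, the stops look free, and nothing touches the gripper. The wrist force is near zero.
- The bystanders in view looked undisturbed, but I did not take a last overhead picture to measure them.

**Disagreement:** The two cameras differed by about 4 mm on where the handle was. I gripped between the two positions, then lined the sieve up with the rails using the wrist camera alone.

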